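# Stand a plate in the tack-up jig and set the keeper at the mark

## Robot

A 6-joint arm with a two-finger parallel gripper is mounted at the origin on the work surface. World frame = base frame: x ahead of the robot, y to its left, z up, the work surface at z = 0. Lengths are in mm, angles in degrees, forces in N, time in s.
With the tool pointing down it reaches from about 300 to 850 mm from the base axis. Payload 4.2 kg.
Tool frame: the origin (TCP) lies midway between the tips of the shut fingers; the grasp point (between the pads) lies 19 mm behind it; x points along the fingers, y is the direction in which the jaws open and shut, and the axes are right-handed (so a half turn about x gives the same grasp; the last joint's range is limited). The gripper opens to 91 mm and grips with 3 to 60 N. Pads are 32 mm wide; open, the fingers measure 118 mm over their backs; the gripper's body (76 mm by 178 mm) begins 60 mm behind the grasp point.
Start: joints at [-65.776, 18.312, 89.639, -0, 72.044, -1.146], TCP at [246.376, -519.559, 213.976] pointing down, gripper open.
Joint ranges: [-177.97, 177.97], [-48.28, 115.42], [12.27, 149.76], [-77.06, 257.06], [2.81, 150.46], [-146.56, 146.56]. Speed limits (degrees/s): [147.25, 147.25, 180, 180, 180, 180].

## Interface

Orientations are given as [roll, pitch, yaw] about the fixed x, y, z axes, in that order (R = Rz(yaw) Ry(pitch) Rx(roll)).
In Python, from workcell import * gives the robot as it stands.
- The arm moves only by the shell command python3 -m handwheel 'ROWS' [FORCE]. ROWS is a JSON object of lists of equal length, an entry for each row: "gripper": the closure, from 0 (fully open) to 1 (shut); "offset": the shift along the tool's x, y, z in mm, a list of three; "rot": the turn, a rotation vector about the tool's x, y, z in degrees, a list of three. A call has 1 to 5 rows; each row is the pose to reach, as a shift and turn from the pose commanded when the call began, along the tool's axes at that moment; what a row does not reach only later rows make up. A row lasts 1/12 s, in which the tool goes at most 41.7 mm and 7.16 degrees, less where a joint would pass 70% of its speed; a pose out of reach is approached as far as the arm can. A call with a gripper value outside its range is refused whole. The fingers move at their own pace and stop on an object; FORCE is the grip in N (left out, the last holds). Time passes only in rows, so rows that repeat a pose let the fingers close. It gives the time, the measured TCP pose, the force and the opening at its end, in the units of the state.
- state(): the state, without advancing time (a new reading comes with each control period).
- grab_frame(name): name is "scene" or "side" or "wrist"; returns the picture (420x560x3 uint8, red, green, blue); there is no depth.
- camera_params(name): a dict with "fx", "fy", "cx", "cy" (pixels), "k1" (the pictures are not rectified: a ray, as slopes to the right and down, at radius r is drawn at 1 + k1 r^2 times it, then the intrinsics apply), "position" and "attitude" of the camera in the world; the wrist camera has in their place "hand_eye" (4x4, takes a point from camera to tool coordinates, whose origin is the TCP and whose axes are the tool frame's). Camera axes: x right, y up, looking along -z (the intrinsics and any distortion apply to the point x, -y, -z); pixel columns grow to the right and rows downward; lengths in mm; the calibration is good to about 2 mm. A picture is of the moment at which its call begins: read the wrist's pose just before it. camera_params takes no time and is no camera call.
- job_done(): hands the job in, once; it reports no verdict.
The state is a dict: "time_s": time; "qpos": joint angles; "qvel": joint speeds; "effort": joint torques, N m; "ee_pos": TCP position; "ee_rot": TCP orientation; "force": force on the tool from outside, world axes, zero at the start; "torque": the same for the moment, N m; "gripper_width": finger opening in mm.
Only numpy, scipy, OpenCV 4.12 (cv2) and the standard library are available. Lean on these libraries where they do the work, as an engineer would, in place of code of your own. Each camera call takes 0.05 s, during which the arm holds its last target.

## Task

Get the copper-coloured plate ready for tacking: tip it up about its far edge until it stands upright, flat against the jig's steel fence. Then slide the red keeper along its bar until its yellow pointer is on the red mark of the white strip, so that its lip keeps the plate from falling back, let go and leave the other things where they are.

Things in the scene. Friction and masses are not known exactly. Their poses are not given: they have to be found in the camera images.
- jig: Fixed tack-up jig, turned by some yaw. Origin on the table surface; its x points away from the robot, to its front left, across the jig, y along the fence, z up. In this frame, mm: grey bed x -40..115, y -200..200, top at z 50. Steel bar along y, diameter 16, axis at x 65, z 150, between blue end posts (x 50..110, 12 thick, centred at y +-187, top z 160). White gauge strip behind it: x 84..108, top z 132.
- fence (a point): Middle of the front (-x) face of the jig's upright steel fence, on the bed: jig x 30, y 0, z 50 mm, axes as the jig's. The fence is 8 mm thick, reaches from y -150 to 150 mm and up to z 130 mm over the table.
- plate: Loose copper-coloured steel plate, 90 (x) by 110 (y) by 8 mm, 0.4 to 0.6 kg. Origin: centre of its underside as it lies. It starts flat on the bed, axes within 0.03 rad of the jig's, far (+x) edge 2 to 6 mm short of the fence; its near edge overhangs the bed's near (-x) edge by 22 to 26 mm, 50 mm over the table, so fingers can get under it there.
- plate_mid (a point): Centre point of the plate's solid (4 mm above the underside as it lies). When it stands right, its +x edge is down on the bed and its top face on the fence: this point is at jig x 26, z 95 mm and the upper edge 140 mm over the table. The plate then stands by itself.
- dog (a joint): Position of the red keeper along its bar, m: 0 at jig y = -135 mm, growing towards jig +y to 0.27 at y = +135 mm. It slides with 4 N of dry friction and stays where it is left; it cannot turn on the bar.
- dog_grip (a point): Middle of the keeper's red grip lug, 185 mm over the table, above the bar's axis, axes as the jig's. The lug is 20 mm along y, 30 along x, z 172..202, on a collar of diameter 44, 34 long. Nothing stands higher beside it.
- dog_lip (a point): Foot of the keeper's lip, 122 mm over the table. A steel arm (16 mm wide along y, z 150..162) reaches from the collar to jig -x and ends in this lip at jig x 6..14: it passes over and in front of a plate that stands against the fence and hits one that does not. At the start it is to the -y side, 30 mm or more clear of the plate.
- dog_pointer (a point): Tip of the yellow pointer of the keeper, at the keeper's middle along y, 40 mm behind the bar's axis and 6 mm above the white strip.
- mark: Red painted line across the white gauge strip, 4 mm wide along y; origin at its middle on the strip's top, axes as the jig's. It lies somewhere in jig y -25..35 mm.
- offcut: Dark steel block 30x30x25 standing on the bed near its +y end, origin under its centre. Bystander.
- hammer: Hammer lying on the table to the robot's right. Bystander.
- brush: Brush lying on the table to the robot's left. Bystander.
- tin: Steel can, diameter 70, 90 high, on the table to the right. Bystander.
- angle: Dark steel angle offcut 120 long, 40 wide, 40 high, on the table to the left. Bystander.
- cup: Green metal cup, diameter 70, 80 high, on the table at the back left. Bystander.
Not all that is in view belongs to the job. Of the things shaped like the plate, the copper one is meant.

How it is judged (in metres and radians):
On the way, in this order (a step that is already met when the one before it is completed fails the run):
1. the plate stands upright, flat against the fence, its x axis vertical within 0.10 rad, while the keeper is still clear of it (less than 0.06 m along its bar) (angle between the x axis of plate and the z axis of jig, either way round below 0.1 rad and angle between the z axis of plate and the x axis of jig, either way round below 0.12 rad and x of plate_mid in the frame of jig between 0.019 and 0.032 m and z of plate_mid in the frame of jig between 0.089 and 0.101 m and y of plate_mid in the frame of jig between -0.035 and 0.035 m and value of joint dog below 0.06 m), for 0.2 s.
2. the keeper's pointer is at the mark within 4 mm and at rest, with the plate still upright (angle between the x axis of plate and the z axis of jig, either way round below 0.1 rad and angle between the z axis of plate and the x axis of jig, either way round below 0.12 rad and x of plate_mid in the frame of jig between 0.019 and 0.032 m and z of plate_mid in the frame of jig between 0.089 and 0.101 m and y of plate_mid in the frame of jig between -0.035 and 0.035 m and y of dog_pointer in the frame of mark between -0.004 and 0.004 m and velocity of joint dog between -0.005 and 0.005 m/s), for 0.2 s.
At the end, for the whole second after the job is handed in: The plate stands at rest, upright and flat against the fence on its far (+x) edge (x axis within 0.10 rad of vertical, face within 0.12 rad of the fence, mid point at jig x 19-32, y within 35, z 89-101 mm); the keeper rests with its pointer within 4 mm of the mark along the bar (all of step 2 and linear speed of plate below 0.01 m/s); the robot touches nothing.
It fails at once if another loose thing (offcut, hammer, brush, tin, angle or cup) is moved by more than 25 mm (distance of any of offcut, hammer, brush, tin, angle, cup from where it was at the start of the episode above 0.025 m).
It also fails if it takes over 54 s, if anything falls off the work surface, if the arm or the gripper's body presses on something with over 40 N, if the wrist force passes 120 N, or if a joint passes its speed limit or range.

## Working session

There is one attempt and no reset: what is moved stays moved. The work goes in short steps, Python scripts to look and compute and a shell command to move; the robot and the scene stay as the last step left them, time stands still between calls to the robot, and variables do not carry over. Pictures are saved under pics/ and viewed, and the job is handed in when it is done.

```bash
mkdir -p pics; ls; python3 - <<'E'
from workcell import *
import cv2
s=state(); print(s)
for n in ("scene","side","wrist"):
    im=grab_frame(n); cv2.imwrite(f"pics/{n}0.png",im[:,:,::-1]); print(n,camera_params(n))
E
```

```text
pics
{'time_s': 0.0, 'qpos': array([-6.57750243e+01,  1.83513239e+01,  8.97062005e+01, -1.32201074e-04,
        7.20415834e+01, -1.14425361e+00]), 'qvel': array([ 0.09033877,  0.0607065 , -0.05164182,  0.02325673,  0.027991  ,
        0.01281658]), 'effort': array([-1.14808404e-04, -4.12463379e+01, -2.31975567e+01,  7.25722150e-02,
        4.55878582e-02, -1.36813055e-04]), 'ee_pos': array([ 246.17195614, -519.09439327,  213.12483356]), 'ee_rot': array([-91.07159045,  89.90089214, 114.29767972]), 'force': array([-0.58273633, -0.42818341, -0.14859806]), 'torque': array([-0.01515307, -0.00420512,  0.04171517]), 'gripper_width': 91.0742483854972}
scene {'fx': 395.30784208493185, 'fy': 395.30784208493185, 'cx': 284.97917765882204, 'cy': 209.01823806845502, 'k1': -0.05804161592804646, 'position': array([879.21309768, 452.17717858, 901.24466756]), 'attitude': array([ 38.07563421,  -0.69438498, 141.33583502])}
side {'fx': 392.98250036357337, 'fy': 392.98250036357337, 'cx': 276.54617359602463, 'cy': 205.96616147760963, 'k1': -0.043384530729733396, 'position': array([226.28877229, 765.75663405, 596.17944042]), 'attitude': array([  60.87309462,    1.27829346, -161.71786168])}
wrist {'fx': 330.62188360202845, 'fy': 330.62188360202845, 'cx': 281.22298886783415, 'cy': 210.822506808383, 'k1': -0.08215139286578312, 'hand_eye': array([[ 5.69078060e-04,  2.69564884e-01, -9.62982061e-01,
        -1.71336047e+02],
       [ 9.99999820e-01,  3.03580061e-05,  5.99451884e-04,
         1.14631424e-01],
       [ 1.90825393e-04, -9.62982228e-01, -2.69564818e-01,
        -7.57053501e+01],
       [ 0.00000000e+00,  0.00000000e+00,  0.00000000e+00,
         1.00000000e+00]])}
```

View pics/scene0.png

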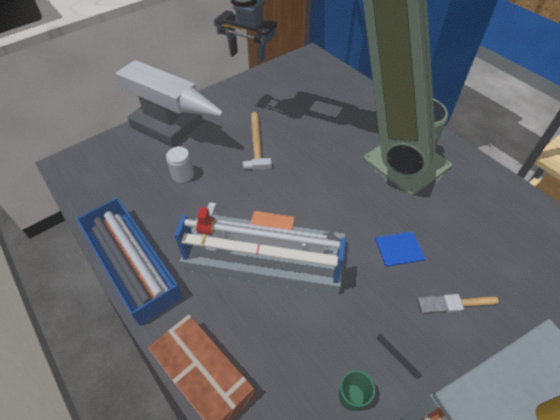

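View pics/side0.png

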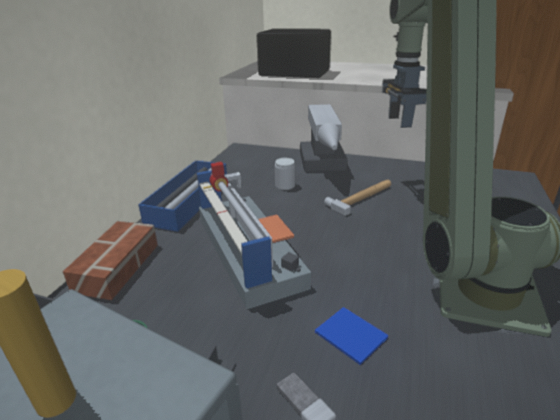

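View pics/wrist0.png

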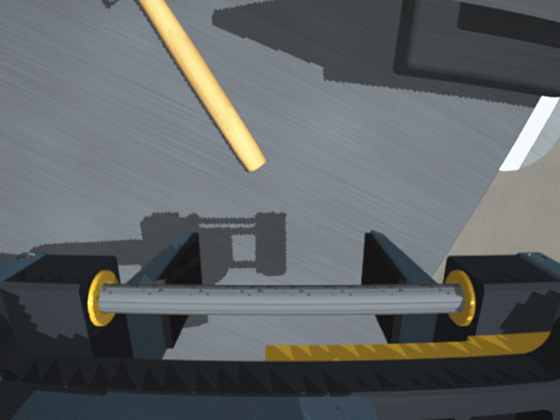

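```bash
cat > h.py <<'E'
import numpy as np, cv2
from scipy.spatial.transform import Rotation as R
from workcell import *
def cam(n,s=None):
    p=camera_params(n)
    K=(p['fx'],p['fy'],p['cx'],p['cy'],p['k1'])
    if 'hand_eye' in p:
        H=np.array(p['hand_eye']); Rt=R.from_euler('xyz',s['ee_rot'],degrees=True).as_matrix()
        return K, Rt@H[:3,:3], Rt@H[:3,3]+s['ee_pos']
    return K, R.from_euler('xyz',p['attitude'],degrees=True).as_matrix(), np.array(p['position'])
def ray(c,uv):
    (fx,fy,cx,cy,k),Rm,o=c
    d=np.array([(uv[0]-cx)/fx,(uv[1]-cy)/fy]); u=d.copy()
    for _ in range(20): u=d/(1+k*(u@u))
    v=Rm@np.array([u[0],-u[1],-1]); return o,v/np.linalg.norm(v)
def onz(c,uv,z):
    o,v=ray(c,uv); return o+v*(z-o[2])/v[2]
def proj(c,P):
    (fx,fy,cx,cy,k),Rm,o=c
    q=Rm.T@(np.asarray(P,float)-o); u=np.array([q[0],-q[1]])/-q[2]; u=u*(1+k*(u@u))
    return np.array([fx*u[0]+cx,fy*u[1]+cy])
def tri(rs):
    A=np.zeros((3,3));b=np.zeros(3)
    for o,v in rs:
        M=np.eye(3)-np.outer(v,v);A+=M;b+=M@o
    return np.linalg.solve(A,b)
def crop(im,x,y,w,h,f,name):
    cv2.imwrite(name,cv2.resize(im[y:y+h,x:x+w,::-1],None,fx=f,fy=f,interpolation=cv2.INTER_CUBIC))
E
python3 - <<'E'
from h import *
a=cv2.imread('pics/scene0.png')[:,:,::-1]; crop(a,165,190,195,105,4,'pics/sc_c.png')
b=cv2.imread('pics/side0.png')[:,:,::-1]; crop(b,180,150,150,150,4,'pics/si_c.png')
E
```

```text
(no output)
```

View pics/sc_c.png

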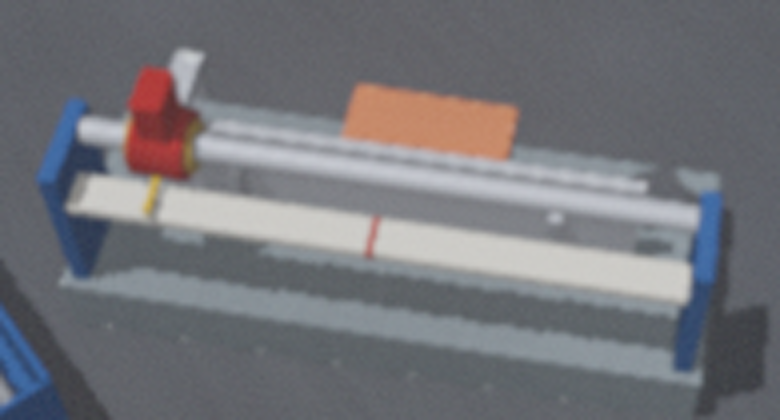

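View pics/si_c.png

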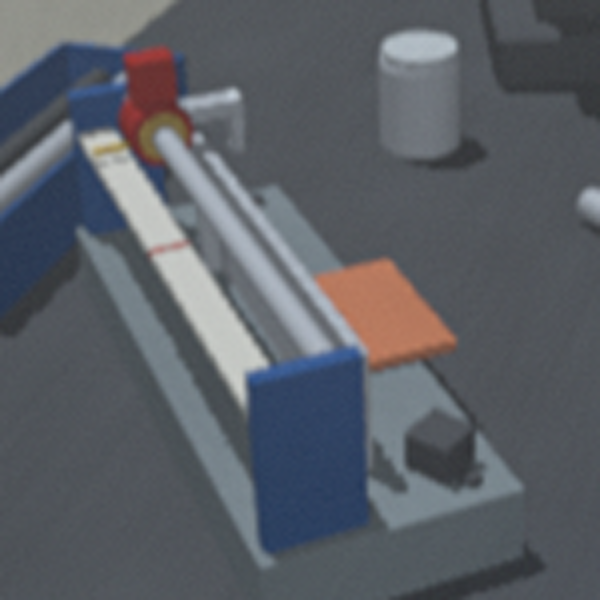

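```bash
cat > m.py <<'E'
from h import *
S=cam('scene');D=cam('side')
sc=lambda x,y:(165+x/4-.4,190+y/4-.4)
si=lambda x,y:(180+x/4-.4,150+y/4-.4)
pts=[(S,sc(62,282),(115,-200,50)),(S,sc(701,380),(115,200,50)),(S,sc(719,172),(-40,200,50)),
(D,si(523,488),(-40,200,50)),(D,si(265,563),(115,200,50)),(D,si(247,378),(110,193,160)),(D,si(363,350),(50,193,160)),
(S,sc(40,180),(110,-193,160)),(S,sc(72,100),(50,-193,160)),(S,sc(722,193),(50,193,160)),(S,sc(715,282),(110,193,160))]
W=np.array([onz(c,uv,P[2])[:2] for c,uv,P in pts]); J=np.array([P[:2] for *_,P in pts],float)
w0,j0=W.mean(0),J.mean(0); H=(J-j0).T@(W-w0)
yaw=np.arctan2(H[0,1]-H[1,0],H[0,0]+H[1,1])
c,s=np.cos(yaw),np.sin(yaw);Q=np.array([[c,-s],[s,c]]);t=w0-Q@j0
print('yaw',np.degrees(yaw),'t',t);print(np.round(W-(J@Q.T+t),1))
def tj(P): return Q.T@(P[:2]-t)
def tw(x,y,z): return np.r_[Q@[x,y]+t,z]
if __name__=='__main__':
    print('mark',[tj(onz(S,sc(*p),132)).round(1) for p in [(377,217),(370,257)]],[tj(onz(D,si(*p),132)).round(1) for p in [(150,254),(188,243)]])
    print('pointer',[tj(onz(S,sc(*p),138)).round(1) for p in [(158,182),(150,212)]])
    print('plate',[tj(onz(S,sc(*p),58)).round(1) for p in [(359,84),(519,107)]],[tj(onz(D,si(*p),58)).round(1) for p in [(390,259),(458,341),(370,362)]])
    print('lug',[tj(onz(S,sc(*p),202)).round(1) for p in [(143,69),(174,72),(132,105),(165,108)]])
    print('offcut',[tj(onz(D,si(*p),75)).round(1) for p in [(438,408),(473,432),(445,455),(408,435)]])
E
python3 m.py
```

```text
yaw 41.96923558787786 t [543.91321297 -25.28100498]
[[-2.7 -0.1]
 [-1.  -2.3]
 [ 0.6 -1.3]
 [ 0.9  2.3]
 [-1.7 -3.4]
 [ 2.6 -2.4]
 [ 0.9 -1.5]
 [-2.3  2.5]
 [-0.6  3.8]
 [ 2.1  1.3]
 [ 1.   0.9]]
mark [array([83.8, -1. ]), array([110.9,   0.6])] [array([108.2,   3.4]), array([83.9,  0.6])]
pointer [array([  85.7, -130.6]), array([ 106.7, -129.2])]
plate [array([-65.3, -47.2]), array([-64.7,  62. ])] [array([-66.9, -45.6]), array([-64.3,  65. ]), array([-5.9, 62.7])]
lug [array([  53.4, -139.1]), array([  52.5, -121.2]), array([  79. , -137.7]), array([  77.8, -119. ])]
offcut [array([-12.9, 145. ]), array([-20.7, 173.6]), array([  2.1, 185.7]), array([ 12.7, 160.8])]
```

```bash
cat > g.py <<'E'
from m import *
def Rtool(theta,flip=1):
    # tool pointing along jig +x, theta below horizontal; flip=1: tool -z up
    c,s=np.cos(np.radians(theta)),np.sin(np.radians(theta))
    x=np.array([c,0,-s]);y=np.array([0,-1.,0])*flip;z=np.cross(x,y)
    Rj=np.eye(3);Rj[:2,:2]=Q
    return Rj@np.c_[x,y,z]
def to(pj,Rt,st=None):
    st=st or state()
    Rc=R.from_euler('xyz',st['ee_rot'],degrees=True).as_matrix()
    off=Rc.T@(tw(*pj)-st['ee_pos']); rv=R.from_matrix(Rc.T@Rt).as_rotvec(degrees=True)
    print('off',off.round(1),'rot',rv.round(2),'|off|',np.linalg.norm(off).round(),'|rot|',np.linalg.norm(rv).round(1))
E
python3 - <<'E'
from g import *
s=state();Rc=R.from_euler('xyz',s['ee_rot'],degrees=True).as_matrix();print(Rc.round(3))
print(s['ee_pos'],tj(s['ee_pos']))
for th in (90,60,45,30):
    print(th);to((-120,8,110),Rtool(th))
print(tw(-120,8,110),tw(-65,8,50))
E
```

```text
yaw 41.96923558787786 t [543.91321297 -25.28100498]
[[-2.7 -0.1]
 [-1.  -2.3]
 [ 0.6 -1.3]
 [ 0.9  2.3]
 [-1.7 -3.4]
 [ 2.6 -2.4]
 [ 0.9 -1.5]
 [-2.3  2.5]
 [-0.6  3.8]
 [ 2.1  1.3]
 [ 1.   0.9]]
[[-0.001  0.428 -0.904]
 [ 0.001 -0.904 -0.428]
 [-1.    -0.001 -0.   ]]
[ 246.21948108 -519.17506073  213.31445097] [-551.61898648 -168.13503522]
90
off [ 103.7 -292.  -363.3] rot [-1.66e+01 -1.00e-02  8.00e-02] |off| 477.0 |rot| 16.6
60
off [ 103.7 -292.  -363.3] rot [-16.24  29.78  -4.27] |off| 477.0 |rot| 34.2
45
off [ 103.7 -292.  -363.3] rot [-15.76  44.67  -6.44] |off| 477.0 |rot| 47.8
30
off [ 103.7 -292.  -363.3] rot [-15.09  59.55  -8.62] |off| 477.0 |rot| 62.0
[449.3428809  -99.58075123 110.        ] [490.23560099 -62.80051953  50.        ]
```

```bash
python3 -m handwheel '{"gripper":[0.4,0.4,0.4,0.4,0.4],"offset":[[2,-26,-32],[4,-52,-64],[6,-78,-96],[8,-104,-128],[10,-130,-160]],"rot":[[0,0,0],[0,0,0],[0,0,0],[0,0,0],[0,0,0]]}' 20
python3 -m handwheel '{"gripper":[0.4,0.4,0.4,0.4,0.4],"offset":[[0,-26,-32],[0,-52,-64],[0,-78,-96],[0,-104,-128],[0,-130,-160]],"rot":[[-2,6,0],[-4,12,-1],[-6,18,-2],[-8,25,-3],[-10,31,-4]]}'
python3 - <<'E'
from g import *
to((-120,8,200),Rtool(45))
E
```

```text
time_s: 0.57
ee_pos: [335.4, -331.7, 203.6]
ee_rot: [-91.5, 90.0, 113.8]
force: [2.0, -0.3, 0.5]
gripper_width: 60.5
time_s: 0.98
ee_pos: [424.7, -145.9, 204.8]
ee_rot: [-178.1, 58.5, 37.7]
force: [1.7, 0.5, -0.7]
gripper_width: 54.7
yaw 41.96923558787786 t [543.91321297 -25.28100498]
[[-2.7 -0.1]
 [-1.  -2.3]
 [ 0.6 -1.3]
 [ 0.9  2.3]
 [-1.7 -3.4]
 [ 2.6 -2.4]
 [ 0.9 -1.5]
 [-2.3  2.5]
 [-0.6  3.8]
 [ 2.1  1.3]
 [ 1.   0.9]]
off [ 29.  -22.9 -37.5] rot [-5.31 13.43 -2.89] |off| 53.0 |rot| 14.7
```

```bash
sed -i 's/^print(.yaw/0 and print("yaw/; s/"yaw.,/"yaw",/; s/;print(np.round(W/;0 and print(np.round(W/' m.py; sed -n 8,12p m.py
python3 -m handwheel '{"gripper":[0.4,0.4,0.4,0.4],"offset":[[15,-11,-19],[29,-23,-37],[29,-23,-37],[29,-23,-37]],"rot":[[-2.5,6,-1.4],[-5,13,-2.9],[-5.3,13.4,-2.9],[-5.3,13.4,-2.9]]}'
python3 - <<'E'
from g import *
to((-120,8,200),Rtool(45))
im=grab_frame('wrist');cv2.imwrite('pics/w1.png',im[:,:,::-1]);print(state()['qpos'].round(1))
E
```

```text
W=np.array([onz(c,uv,P[2])[:2] for c,uv,P in pts]); J=np.array([P[:2] for *_,P in pts],float)
w0,j0=W.mean(0),J.mean(0); H=(J-j0).T@(W-w0)
yaw=np.arctan2(H[0,1]-H[1,0],H[0,0]+H[1,1])
c,s=np.cos(yaw),np.sin(yaw);Q=np.array([[c,-s],[s,c]]);t=w0-Q@j0
0 and print("yaw",np.degrees(yaw),'t',t);0 and print(np.round(W-(J@Q.T+t),1))
time_s: 1.32
ee_pos: [447.4, -100.8, 197.3]
ee_rot: [-179.4, 45.3, 42.3]
force: [0.5, -0.4, 0.7]
gripper_width: 54.9
off [-0.3  0.4 -3.5] rot [-0.35  0.34  0.22] |off| 4.0 |rot| 0.5
[-45.3   7.4 123.1  53.4  60.9 -29.3]
```

View pics/w1.png

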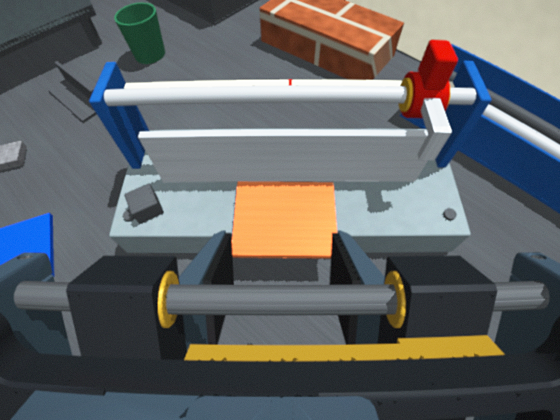

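```bash
python3 - <<'E'
from h import *
a=cv2.imread('pics/w1.png')[:,:,::-1]; crop(a,90,60,400,200,2,'pics/w1c.png'); crop(a,220,170,130,95,6,'pics/w1p.png')
E
```

```text
(no output)
```

View pics/w1c.png

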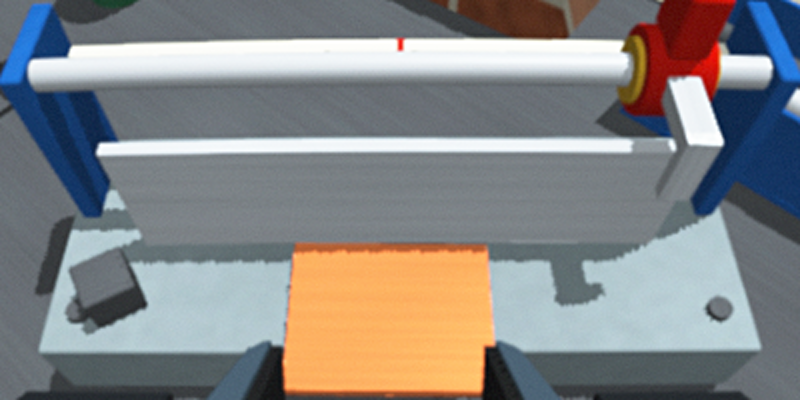

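View pics/w1p.png

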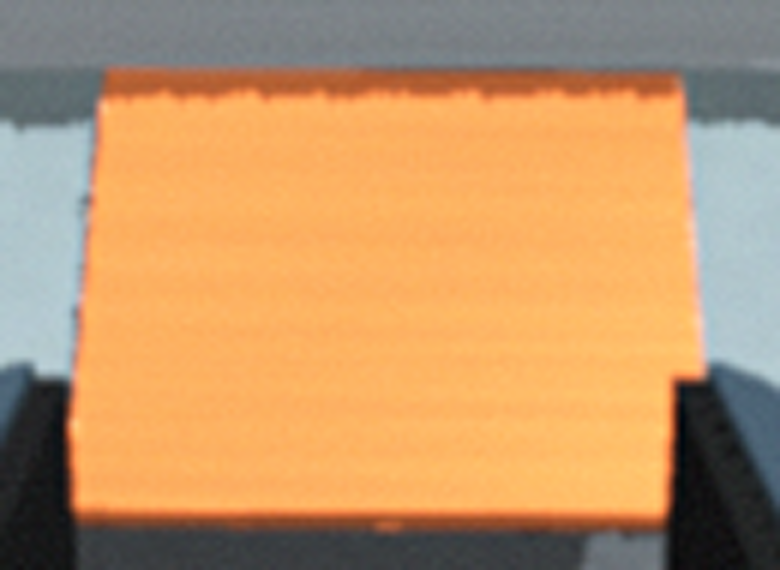

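```bash
python3 - <<'E'
from g import *
s=state();Wc=cam('wrist',s)
f=lambda x,y:(90+x/2-.25,60+y/2-.25)
p=lambda x,y:(220+x/6-.4,170+y/6-.4)
for n,uv,z in [('bed+y',f(40,353),50),('bed-y',f(760,350),50),('fence+y',f(98,156),130),('fence-y',f(672,153),130),('fence bot+y',f(148,243),50),
 ('fence bot-y',f(640,243),50),('plate far+y',p(106,70),58),('far-y',p(684,76),58),('near mid',p(380,515),58),('near+y',p(74,512),58),
 ('pl side -y',p(704,375),58),('mark',f(401,45),132),('lug top l',f(670,0),202),('offcut',f(105,330),50)]:
    print(n,tj(onz(Wc,uv,z)).round(1))
E
```

```text
bed+y [-40.1 197.2]
bed-y [ -40.3 -199.8]
fence+y [ 29.7 148.1]
fence-y [  29.7 -134.6]
fence bot+y [ 32.1 148.4]
fence bot-y [  30.4 -145.2]
plate far+y [25.7 58.6]
far-y [ 23.7 -52.2]
near mid [-65.4   6.4]
near+y [-64.7  58.5]
pl side -y [-39.5 -50.7]
mark [104.7  -2.4]
lug top l [  49.7 -112.2]
offcut [-26.  162.9]
```

```bash
python3 - <<'E'
from g import *
print(tj(state()['ee_pos']))
to((-120,5,60),Rtool(45)); to((-120,5,24),Rtool(45))
E
```

```text
[-122.28218472    7.47333337]
off [99.9  3.1 95.4] rot [-0.28  0.37  0.11] |off| 138.0 |rot| 0.5
off [125.5   3.3 120.7] rot [-0.28  0.37  0.11] |off| 174.0 |rot| 0.5
```

```bash
python3 -m handwheel '{"gripper":[0.4,0.4,0.4,0.4,0.4],"offset":[[25,1,24],[50,2,48],[75,3,72],[100,3,96],[125,3,121]],"rot":[[0,0,0],[0,0,0],[0,0,0],[0,0,0],[0,0,0]]}'
python3 -m handwheel '{"gripper":[0.4,0.4],"offset":[[0,0,0],[0,0,0]],"rot":[[0,0,0],[0,0,0]]}'
python3 - <<'E'
from g import *
print(tj(state()['ee_pos']),state()['ee_pos'])
to((-61,5,22),Rtool(45))
im=grab_frame('side');cv2.imwrite('pics/s2.png',im[:,:,::-1])
crop(im,180,100,200,200,3,'pics/s2c.png')
E
```

```text
time_s: 1.78
ee_pos: [452.3, -103.2, 24.1]
ee_rot: [179.9, 45.4, 41.8]
force: [1.6, -0.5, 0.3]
gripper_width: 54.9
time_s: 1.95
ee_pos: [451.5, -101.8, 24.2]
ee_rot: [-179.4, 45.3, 42.3]
force: [0.8, -0.4, 0.3]
gripper_width: 54.9
[-119.88720714    4.90939692] [ 451.49352643 -101.80319886   24.23359009]
off [ 43.   -0.2 -40.3] rot [-0.36  0.29  0.24] |off| 59.0 |rot| 0.5
```

View pics/s2c.png

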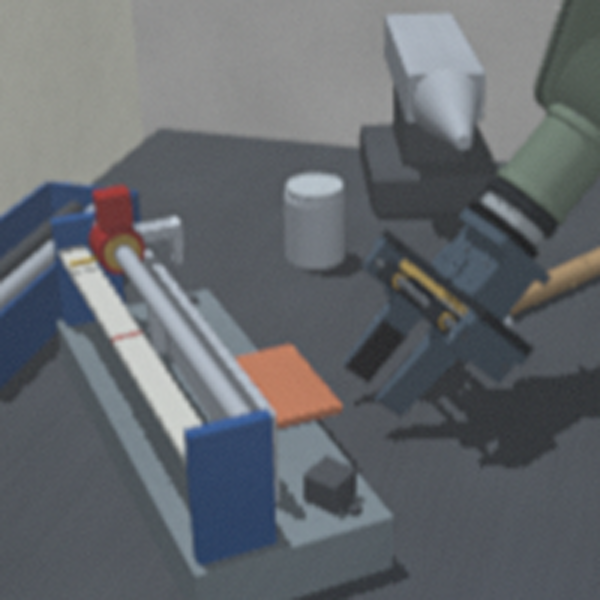

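```bash
python3 -m handwheel '{"gripper":[0.4,0.4,0.4,0.4,0.4],"offset":[[12,0,-11],[24,0,-22],[36,0,-33],[36,0,-33],[36,0,-33]],"rot":[[0,0,0],[0,0,0],[0,0,0],[0,0,0],[0,0,0]]}'
python3 - <<'E'
from g import *
print(tj(state()['ee_pos']),state()['ee_pos'])
im=grab_frame('side');crop(im,180,100,200,200,3,'pics/s3c.png')
im=grab_frame('wrist');cv2.imwrite('pics/w3.png',im[:,:,::-1])
E
```

```text
time_s: 2.42
ee_pos: [488.9, -69.7, 25.3]
ee_rot: [179.7, 45.2, 41.8]
force: [0.1, -0.4, -0.6]
gripper_width: 54.5
[-70.59034463   3.72489547] [488.93805439 -69.71751633  25.31595258]
```

View pics/s3c.png

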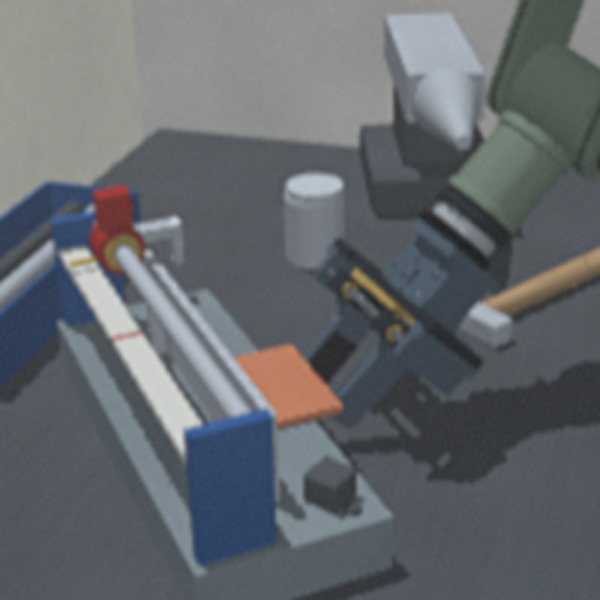

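View pics/w3.png

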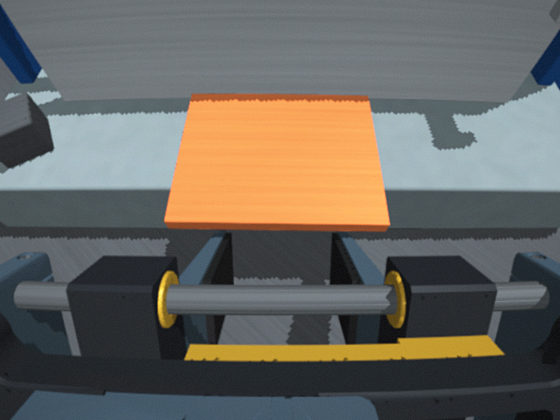

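```bash
python3 -m handwheel '{"gripper":[0.4,0.4,0.4,0.4,0.4],"offset":[[7,0,-2.5],[4,0,-9],[2,0,-16],[-1,0,-22],[-4,0,-28]],"rot":[[0,0,0],[0,0,0],[0,0,0],[0,0,0],[0,0,0]]}'
python3 -m handwheel '{"gripper":[0.4],"offset":[[0,0,0]],"rot":[[0,0,0]]}'
python3 - <<'E'
from g import *
print(tj(state()['ee_pos']),state()['ee_pos'])
im=grab_frame('side');crop(im,180,100,200,200,3,'pics/s4c.png')
im=grab_frame('wrist');cv2.imwrite('pics/w4.png',im[:,:,::-1])
E
```

```text
time_s: 2.93
ee_pos: [499.5, -59.7, 43.8]
ee_rot: [-179.8, 45.6, 41.9]
force: [-5.7, -6.2, -2.0]
gripper_width: 54.7
time_s: 3.02
ee_pos: [500.1, -59.3, 45.0]
ee_rot: [-179.9, 45.5, 41.9]
force: [-3.5, -3.6, -1.2]
gripper_width: 54.9
[-55.31405122   4.0287023 ] [500.09287447 -59.27589634  44.95854448]
```

View pics/s4c.png

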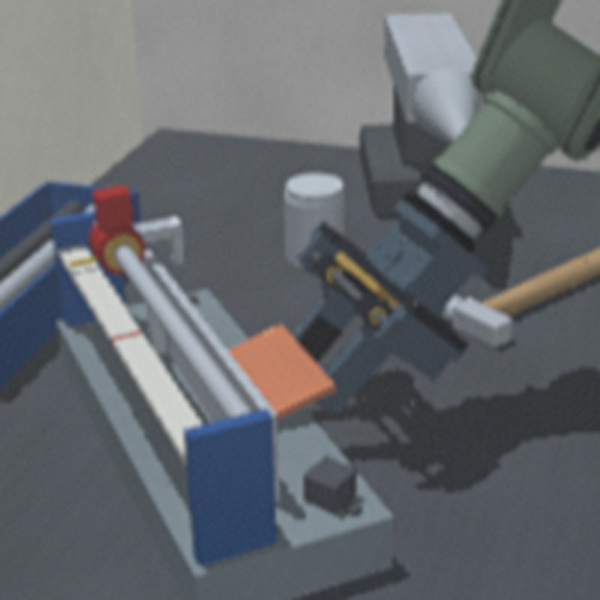

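View pics/w4.png

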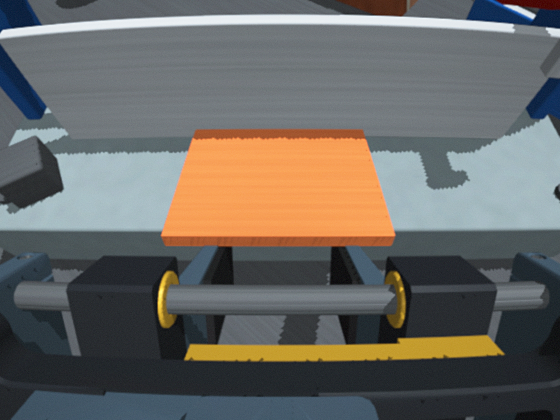

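```bash
python3 -m handwheel '{"gripper":[0.4,0.4,0.4,0.4,0.4],"offset":[[-2,0,-8],[-4,0,-15.5],[-6,0,-23],[-8,0,-30],[-9,0,-36]],"rot":[[0,0,0],[0,0,0],[0,0,0],[0,0,0],[0,0,0]]}'
python3 -m handwheel '{"gripper":[0.4,0.4,0.4],"offset":[[-2,0,-6],[-4,0,-12],[-4,0,-12]],"rot":[[0,0,0],[0,0,0],[0,0,0]]}'
python3 - <<'E'
from g import *
print(tj(state()['ee_pos']),state()['ee_pos'])
im=grab_frame('side');crop(im,180,100,200,200,3,'pics/s5c.png')
im=grab_frame('wrist');cv2.imwrite('pics/w5.png',im[:,:,::-1])
E
```

```text
time_s: 3.53
ee_pos: [514.7, -45.4, 76.8]
ee_rot: [-179.7, 45.3, 42.1]
force: [-0.9, -1.5, -0.8]
gripper_width: 54.7
time_s: 3.78
ee_pos: [519.4, -41.2, 88.6]
ee_rot: [-179.8, 45.3, 42.1]
force: [-2.7, -1.2, -0.3]
gripper_width: 54.6
[-28.8731811    4.54097108] [519.40919695 -41.2131801   88.64784185]
```

View pics/s5c.png

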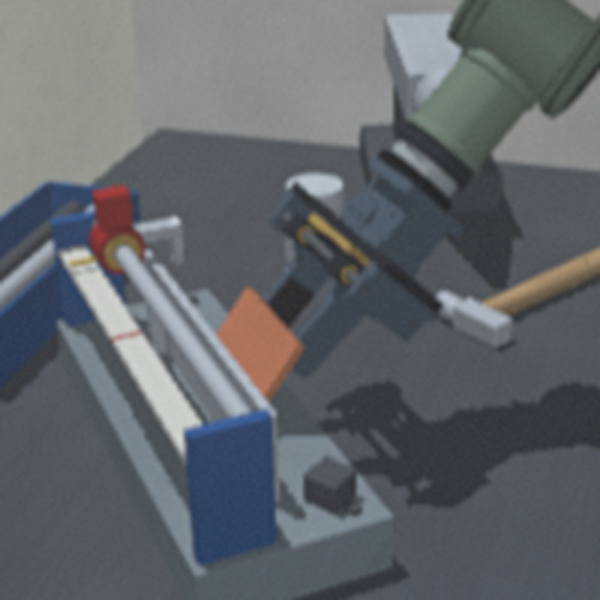

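View pics/w5.png

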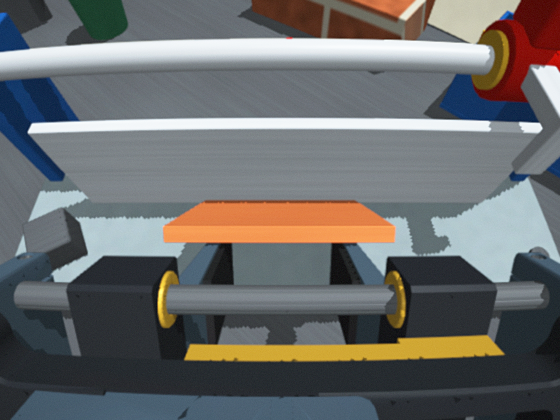

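```bash
python3 -m handwheel '{"gripper":[0.4,0.4,0.4,0.4,0.4],"offset":[[0,0,-6],[1,0,-11],[2,0,-16.5],[4,0,-22],[6.5,0,-28]],"rot":[[0,0,0],[0,0,0],[0,0,0],[0,0,0],[0,0,0]]}'
python3 -m handwheel '{"gripper":[0.4,0.4],"offset":[[2.5,0,-5.5],[2.5,0,-5.5]],"rot":[[0,0,0],[0,0,0]]}'
python3 - <<'E'
from g import *
print(tj(state()['ee_pos']),state()['ee_pos'])
im=grab_frame('side');crop(im,180,100,200,200,3,'pics/s6c.png')
im=grab_frame('wrist');cv2.imwrite('pics/w6.png',im[:,:,::-1])
E
```

```text
time_s: 4.3
ee_pos: [537.9, -24.7, 103.4]
ee_rot: [-179.7, 45.3, 42.1]
force: [-0.2, -0.1, -0.5]
gripper_width: 54.6
time_s: 4.47
ee_pos: [542.7, -20.5, 106.1]
ee_rot: [-179.8, 45.2, 42.1]
force: [0.3, -0.7, -0.3]
gripper_width: 54.7
[2.32626473 4.34429957] [542.7376302  -20.4953544  106.05509586]
```

View pics/s6c.png

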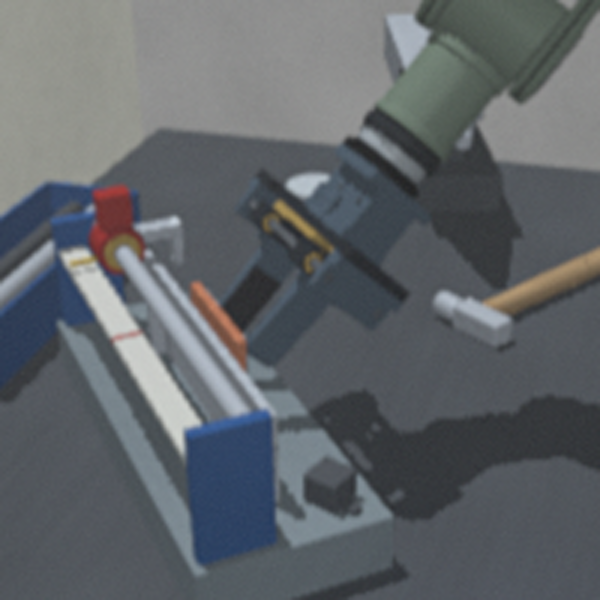

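View pics/w6.png

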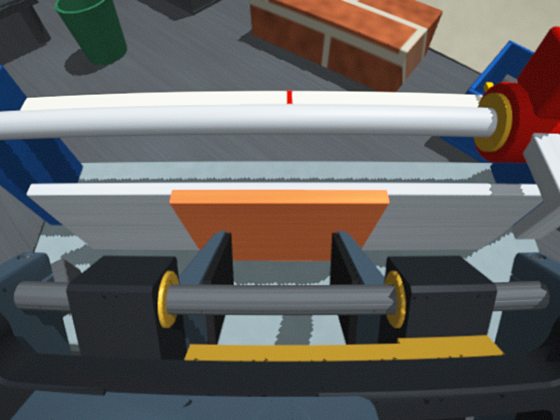

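```bash
python3 -m handwheel '{"gripper":[0.4,0.4,0.4,0.4,0.4],"offset":[[1.5,0,-2],[3,0,-4],[5,0,-5.5],[6.5,0,-7],[6.5,0,-7]],"rot":[[0,0,0],[0,0,0],[0,0,0],[0,0,0],[0,0,0]]}'
python3 - <<'E'
from g import *
print(tj(state()['ee_pos']),state()['ee_pos'],state()['force'])
im=grab_frame('wrist');cv2.imwrite('pics/w7.png',im[:,:,::-1])
E
```

```text
time_s: 4.98
ee_pos: [548.6, -15.2, 105.1]
ee_rot: [-179.8, 45.4, 42.0]
force: [-2.6, -3.0, 1.9]
gripper_width: 54.4
[10.2283276   4.35694009] [548.60439246 -15.20159788 105.13884258] [-2.64524856 -3.00043486  1.85676474]
```

View pics/w7.png

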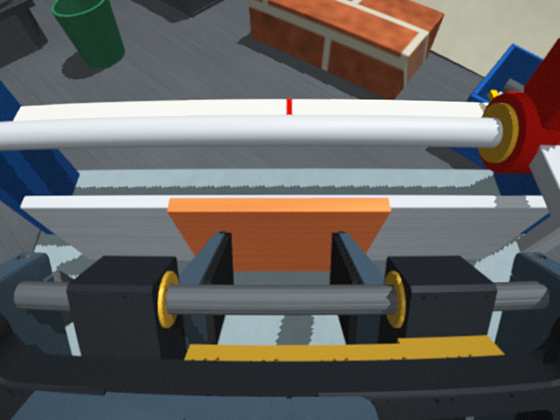

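```bash
python3 -m handwheel '{"gripper":[0.4,0.4,0.4,0.4],"offset":[[1,0,-1],[2,0,-2],[2,0,-2],[2,0,-2]],"rot":[[0,0,0],[0,0,0],[0,0,0],[0,0,0]]}'
python3 - <<'E'
from g import *
print(tj(state()['ee_pos']),state()['ee_pos'],state()['force'])
im=grab_frame('side');crop(im,180,100,200,200,3,'pics/s8c.png')
E
```

```text
time_s: 5.37
ee_pos: [549.3, -14.7, 105.0]
ee_rot: [-179.9, 45.5, 41.9]
force: [-16.1, -12.4, 10.9]
gripper_width: 54.7
[11.0549027   4.30916324] [549.25090423 -14.68436336 104.95201371] [-16.13786276 -12.36517049  10.91784387]
```

View pics/s8c.png

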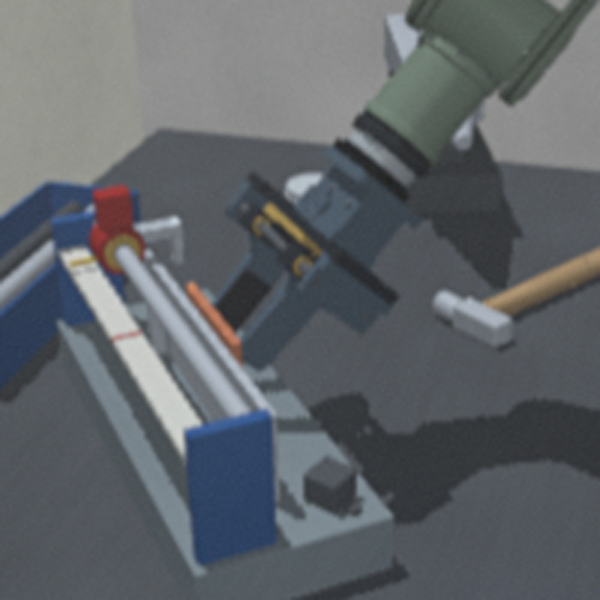

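```bash
python3 -m handwheel '{"gripper":[0.4,0.4,0.4,0.4,0.4],"offset":[[-1.5,0,1.5],[-3.5,0,3.5],[-8,0,8],[-18,0,18],[-30,0,30]],"rot":[[0,0,0],[0,0,0],[0,0,0],[0,0,0],[0,0,0]]}'
python3 -m handwheel '{"gripper":[0.4,0.4,0.4],"offset":[[-28,0,5],[-56,0,10],[-56,0,10]],"rot":[[0,0,0],[0,0,0],[0,0,0]]}'
python3 - <<'E'
from g import *
s=state();print(tj(s['ee_pos']),s['ee_pos'],s['force'])
im=grab_frame('side');crop(im,180,100,200,200,3,'pics/s9c.png')
im=grab_frame('wrist');cv2.imwrite('pics/w9.png',im[:,:,::-1])
E
```

```text
time_s: 5.83
ee_pos: [519.1, -41.3, 105.7]
ee_rot: [-179.7, 45.3, 42.2]
force: [-0.8, -1.1, 0.6]
gripper_width: 54.4
time_s: 6.08
ee_pos: [484.3, -75.1, 140.3]
ee_rot: [180.0, 45.3, 41.7]
force: [0.6, 0.1, 0.4]
gripper_width: 54.8
[-77.64471099   2.87297541] [484.26281054 -75.06839919 140.32704821] [0.63712703 0.06142179 0.3600529 ]
```

View pics/s9c.png

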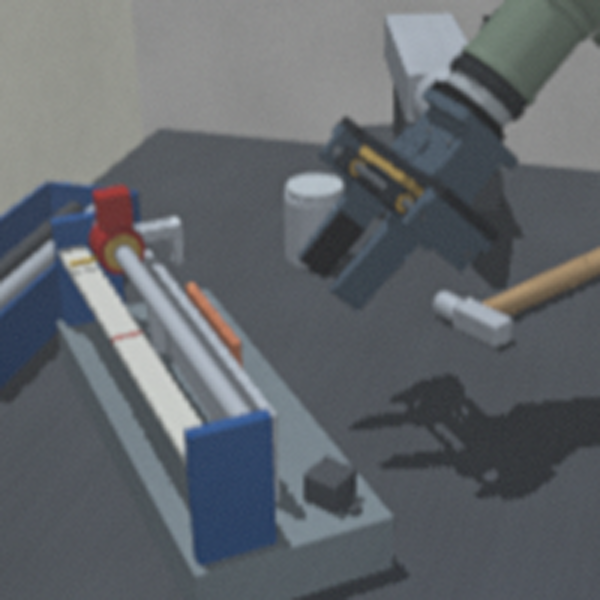

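View pics/w9.png

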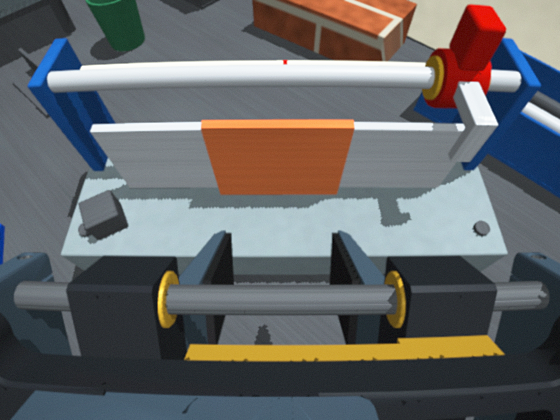

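```bash
python3 - <<'E'
from g import *
to((-77,0,250),Rtool(45)); to((65,-130,240),Rtool(90)); print(tw(65,-130,240),state()['qpos'].round())
s=state();im=cv2.imread('pics/w9.png')[:,:,::-1];crop(im,400,0,160,170,4,'pics/w9c.png')
E
```

```text
off [-79.6   3.6 -77.6] rot [-0.2   0.29 -0.04] |off| 111.0 |rot| 0.4
off [  27.5  133.2 -171.9] rot [-2.00e-01 -4.47e+01  4.00e-02] |off| 219.0 |rot| 44.7
[679.17606619 -78.46897862 240.        ] [-38.  14. 127.  62.  51. -37.]
```

View pics/w9c.png

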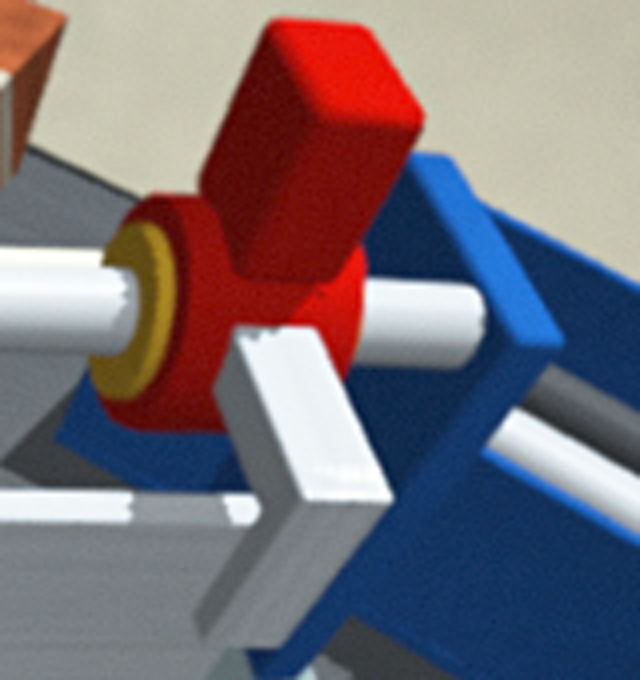

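```bash
python3 -m handwheel '{"gripper":[0.3,0.3,0.3,0.3,0.3],"offset":[[-26,1,-26],[-53,2,-52],[-80,3,-78],[-80,3,-78],[-80,3,-78]],"rot":[[0,-7,0],[0,-14,0],[0,-21,0],[0,-28,0],[0,-35,0]]}'
python3 - <<'E'
from g import *
to((65,-130,240),Rtool(90))
E
```

```text
time_s: 6.6
ee_pos: [486.9, -75.7, 252.1]
ee_rot: [-178.7, 69.4, 43.6]
force: [-0.2, 0.8, -0.5]
gripper_width: 64.0
off [  59.7  131.7 -127.4] rot [  0.28 -20.59   0.53] |off| 193.0 |rot| 20.6
```

```bash
python3 -m handwheel '{"gripper":[0.3,0.3,0.3,0.3,0.3],"offset":[[9,26,-27],[20,53,-52],[31,80,-78],[42,106,-103],[54,130,-126]],"rot":[[0,-4,0],[0,-8,0],[0,-12,0],[0,-15,0],[0,-15,0]]}'
python3 -m handwheel '{"gripper":[0.3,0.3],"offset":[[0,0,0],[0,0,0]],"rot":[[0,0,0],[0,0,0]]}'
python3 - <<'E'
from g import *
to((65,-130,240),Rtool(90))
s=state();print(s['qpos'].round())
im=grab_frame('wrist');cv2.imwrite('pics/w10.png',im[:,:,::-1])
E
```

```text
time_s: 7.02
ee_pos: [678.6, -74.9, 240.7]
ee_rot: [-172.7, 84.2, 50.0]
force: [0.3, 0.5, -0.2]
gripper_width: 63.9
time_s: 7.18
ee_pos: [675.8, -76.8, 238.5]
ee_rot: [-170.4, 84.3, 52.2]
force: [-0.3, -0.6, 0.3]
gripper_width: 63.7
off [-1.4  3.5 -1.5] rot [ 0.61 -5.59  0.98] |off| 4.0 |rot| 5.7
[-10.  26.  75.   5.  77.  36.]
```

View pics/w10.png

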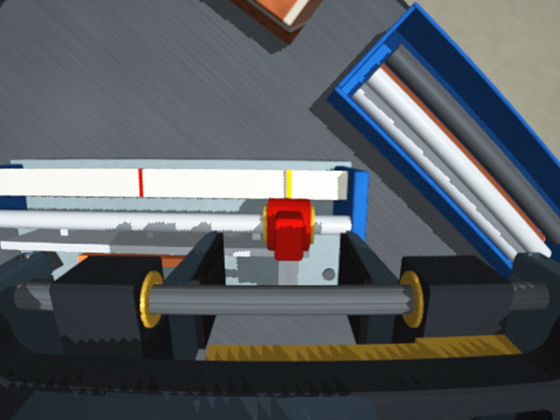

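```bash
cat > meas.py <<'E'
from g import *
def meas(im,s):
    Wc=cam('wrist',s); h=cv2.cvtColor(np.ascontiguousarray(im),cv2.COLOR_RGB2HSV)
    red=((h[...,0]<8)|(h[...,0]>172))&(h[...,1]>150)&(h[...,2]>120)
    yel=(h[...,0]>22)&(h[...,0]<36)&(h[...,1]>150)&(h[...,2]>120)
    for n,m,z in (('mark',red,132),('pointer',yel,138)):
        m=m.astype(np.uint8); m[202:]=0; m[:160]=0
        k,l,st,ce=cv2.connectedComponentsWithStats(m)
        for i in range(1,k):
            if st[i,4]>15: print(n,st[i],ce[i].round(1),'jig',tj(onz(Wc,ce[i],z)).round(1))
E
python3 - <<'E'
from meas import *
im=cv2.imread('pics/w10.png')[:,:,::-1];meas(im,state());crop(im,110,150,270,130,3,'pics/w10c.png')
to((65,-130,178),Rtool(90))
E
```

```text
mark [139 169   4  28  86] [140.4 182.6] jig [94.2  0.7]
mark [268 198  42   4 120] [288. 200.] jig [  80.1 -130. ]
pointer [287 170   4  28 111] [288.5 183.6] jig [  95.  -130.2]
off [61.7  4.8  3.4] rot [ 0.55 -5.62  0.92] |off| 62.0 |rot| 5.7
```

View pics/w10c.png

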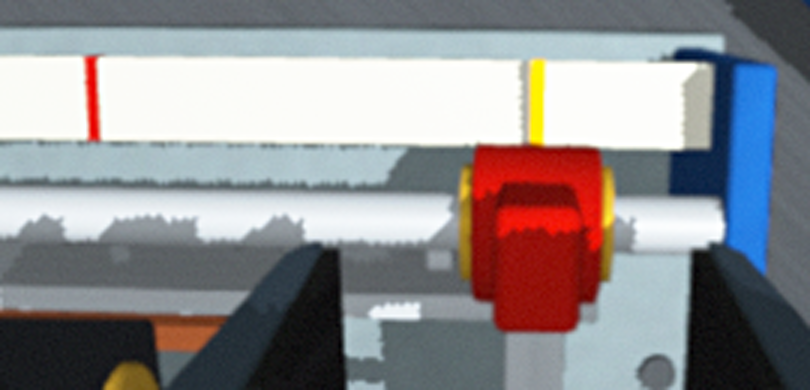

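```bash
python3 -m handwheel '{"gripper":[0.3,0.3,0.3,0.3,0.3],"offset":[[10,5,3],[27,5,3],[45,5,3],[62,5,3],[62,5,3]],"rot":[[0.5,-5.6,0.9],[0.5,-5.6,0.9],[0.5,-5.6,0.9],[0.5,-5.6,0.9],[0.5,-5.6,0.9]]}'
python3 - <<'E'
from meas import *
to((65,-130,178),Rtool(90))
E
```

```text
time_s: 7.65
ee_pos: [676.7, -79.1, 176.9]
ee_rot: [-53.9, 89.8, 168.0]
force: [-0.9, 0.8, -0.1]
gripper_width: 63.6
off [-1.1  1.2 -2.2] rot [-0.05  0.11  0.15] |off| 3.0 |rot| 0.2
```

```bash
python3 -m handwheel '{"gripper":[1,1,1,1,1],"offset":[[0,1,0],[0,1,0],[0,1,0],[0,1,0],[0,1,0]],"rot":[[0,0,0],[0,0,0],[0,0,0],[0,0,0],[0,0,0]]}' 25
python3 -m handwheel '{"gripper":[1,1,1],"offset":[[0,0,0],[0,0,0],[0,0,0]],"rot":[[0,0,0],[0,0,0],[0,0,0]]}'
python3 - <<'E'
from meas import *
s=state();print(tj(s['ee_pos']),s['gripper_width'],s['force'],s['torque'])
im=grab_frame('wrist');cv2.imwrite('pics/w11.png',im[:,:,::-1]);meas(im,s)
E
```

```text
time_s: 8.07
ee_pos: [681.3, -80.7, 181.4]
ee_rot: [128.5, 89.6, -9.6]
force: [0.4, 0.8, 0.2]
gripper_width: 33.5
time_s: 8.32
ee_pos: [680.5, -80.0, 180.6]
ee_rot: [142.5, 89.8, 4.4]
force: [-2.1, 2.1, 3.4]
gripper_width: 20.2
[  64.9933189  -131.98703759] 20.230937867601515 [-2.09116052  2.10790526  3.36726877] [ 0.46740574  0.41515605 -0.06755188]
mark [ 88 171   8  31 131] [ 91.6 186.2] jig [97.3 -0. ]
pointer [278 171   6  31 178] [280.6 186.3] jig [  97.7 -131.6]
```

View pics/w11.png

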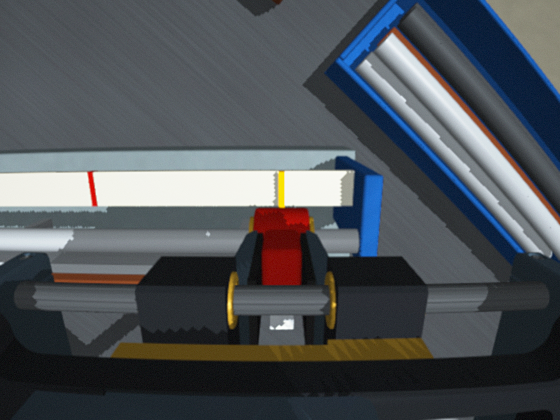

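```bash
python3 -m handwheel '{"gripper":[1,1,1,1,1],"offset":[[0,-10,0],[0,-25,0],[0,-40,0],[0,-55,0],[0,-65,0]],"rot":[[0,0,0],[0,0,0],[0,0,0],[0,0,0],[0,0,0]]}'
python3 - <<'E'
from meas import *
s=state();print(tj(s['ee_pos']),s['ee_pos'][2],s['gripper_width'],s['force'],s['torque']); to((65,-67,180),Rtool(90))
im=grab_frame('wrist');cv2.imwrite('pics/w12.png',im[:,:,::-1]);meas(im,s)
E
```

```text
time_s: 8.78
ee_pos: [637.7, -32.2, 180.6]
ee_rot: [118.5, 89.5, -19.5]
force: [3.3, -3.4, 3.2]
gripper_width: 20.0
[ 65.13869879 -67.84127606] 180.55847725624997 19.976180456944668 [ 3.31208146 -3.44693135  3.22681486] [-0.31365027 -0.18744511 -0.0136674 ]
off [ 0.6 -0.8  0.1] rot [-0.05 -0.21 -0.4 ] |off| 1.0 |rot| 0.5
mark [179 170   6  32 141] [181.6 185.5] jig [97.6 -0.2]
pointer [278 171   6  31 183] [280.5 186.2] jig [ 97.9 -67.6]
```

```bash
python3 -m handwheel '{"gripper":[1,1,1,1,1],"offset":[[0,-12,0],[0,-27,0],[0,-42,0],[0,-55,0],[0,-62,0]],"rot":[[0,0,0],[0,0,0],[0,0,0],[0,0,0],[0,0,0]]}'
python3 -m handwheel '{"gripper":[1,1],"offset":[[0,0,0],[0,0,0]],"rot":[[0,0,0],[0,0,0]]}'
python3 - <<'E'
from meas import *
s=state();print(tj(s['ee_pos']),s['ee_pos'][2],s['gripper_width'],s['force'],s['torque'])
im=grab_frame('wrist');cv2.imwrite('pics/w13.png',im[:,:,::-1]);meas(im,s)
im=grab_frame('side');crop(im,180,100,200,200,3,'pics/s13c.png')
E
```

```text
time_s: 9.25
ee_pos: [596.1, 14.4, 180.6]
ee_rot: [123.7, 89.6, -14.4]
force: [2.7, -4.8, 5.9]
gripper_width: 19.8
time_s: 9.42
ee_pos: [595.3, 15.2, 180.5]
ee_rot: [150.5, 89.8, 12.5]
force: [-1.5, 1.2, 9.1]
gripper_width: 20.0
[65.276055   -4.23914703] 180.53582079836306 20.004937328129767 [-1.50308709  1.19068775  9.12976625] [ 0.1446641   0.45517956 -0.10109839]
mark [274 170   5  32  93] [275.1 185.1] jig [97.7 -0. ]
pointer [279 171   5  31 154] [281.  186.1] jig [98.2 -4.1]
```

View pics/w13.png

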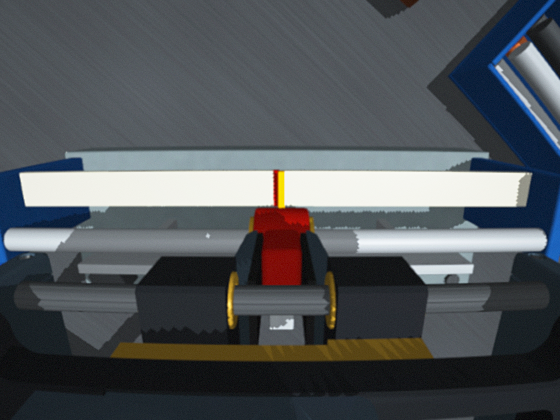

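View pics/s13c.png

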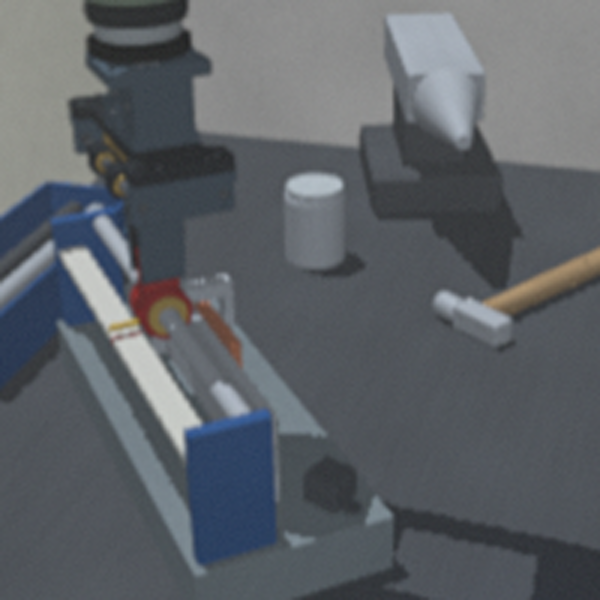

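```bash
python3 -m handwheel '{"gripper":[1,1,1,1,1],"offset":[[0,-2,0],[0,-4,0],[0,-4,0],[0,-4,0],[0,-4,0]],"rot":[[0,0,0],[0,0,0],[0,0,0],[0,0,0],[0,0,0]]}'
python3 - <<'E'
from meas import *
s=state();print(tj(s['ee_pos']),s['ee_pos'][2],s['gripper_width'],s['force'],s['torque'])
im=grab_frame('wrist');cv2.imwrite('pics/w14.png',im[:,:,::-1]);meas(im,s);crop(im,230,150,110,70,7,'pics/w14c.png')
E
```

```text
time_s: 9.93
ee_pos: [593.9, 16.7, 180.5]
ee_rot: [124.9, 89.7, -13.2]
force: [-0.2, -3.7, 7.0]
gripper_width: 19.9
[65.26875239 -2.18663999] 180.54671495890037 19.89891919614227 [-0.15074706 -3.70701125  7.03931389] [-0.33371619  0.10230069 -0.07410494]
pointer [279 172   5  30 150] [281.  186.5] jig [97.9 -2.2]
```

View pics/w14c.png

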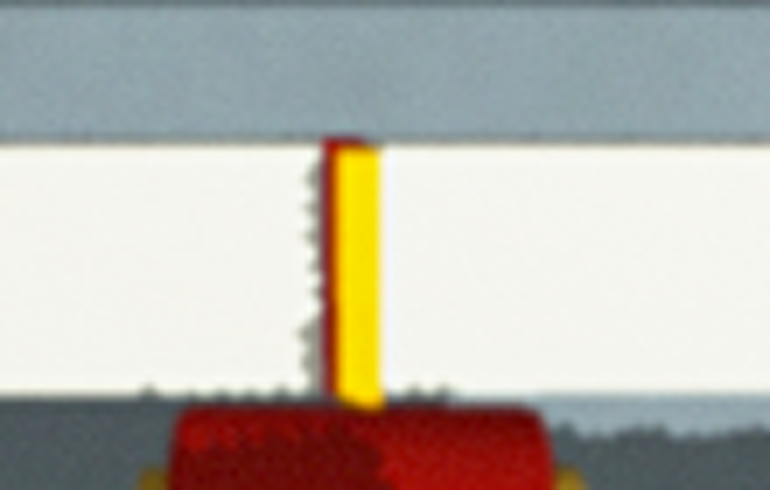

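```bash
python3 -m handwheel '{"gripper":[1,1,1,1],"offset":[[0,-1.5,0],[0,-2.5,0],[0,-2.5,0],[0,-2.5,0]],"rot":[[0,0,0],[0,0,0],[0,0,0],[0,0,0]]}'
python3 - <<'E'
from meas import *
s=state();print(tj(s['ee_pos']),s['ee_pos'][2],s['gripper_width'],s['force'],s['torque'])
im=grab_frame('wrist');cv2.imwrite('pics/w15.png',im[:,:,::-1]);meas(im,s);crop(im,230,150,110,70,7,'pics/w15c.png')
E
```

```text
time_s: 10.32
ee_pos: [592.5, 18.3, 180.5]
ee_rot: [122.3, 89.6, -15.8]
force: [0.4, -2.2, 6.2]
gripper_width: 19.9
[ 6.52720164e+01 -3.22221539e-02] 180.53119746073455 19.89023436750534 [ 0.36878208 -2.24313176  6.1913101 ] [-0.43184391  0.06776417 -0.06750437]
pointer [278 172   6  30 180] [280.5 186.5] jig [97.9  0.3]
```

View pics/w15c.png

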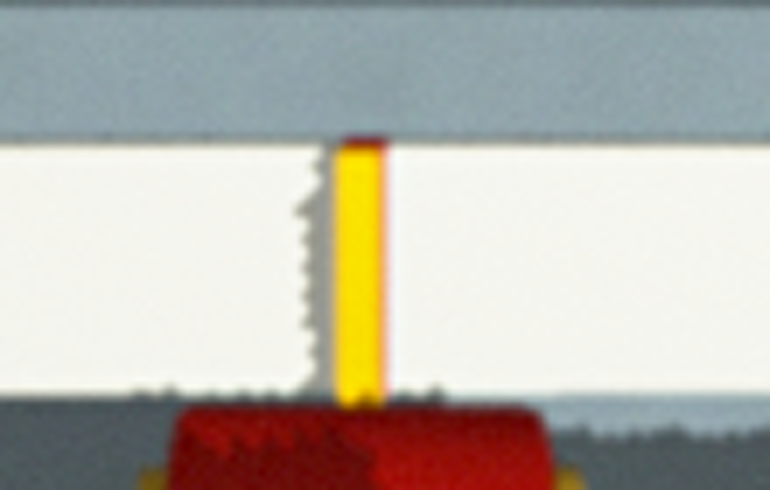

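```bash
python3 -m handwheel '{"gripper":[0.6,0.6,0.6,0.6,0.6],"offset":[[0,0,0],[0,0,0],[0,0,0],[0,0,0],[0,0,0]],"rot":[[0,0,0],[0,0,0],[0,0,0],[0,0,0],[0,0,0]]}'
python3 -m handwheel '{"gripper":[0.6,0.6,0.6,0.6,0.6],"offset":[[-10,0,0],[-30,0,0],[-60,0,0],[-90,0,0],[-90,0,0]],"rot":[[0,0,0],[0,0,0],[0,0,0],[0,0,0],[0,0,0]]}'
python3 -m handwheel '{"gripper":[0.6,0.6],"offset":[[0,0,0],[0,0,0]],"rot":[[0,0,0],[0,0,0]]}'
python3 - <<'E'
from meas import *
s=state();print(tj(s['ee_pos']),s['ee_pos'][2],s['gripper_width'],s['force'],s['torque'])
im=grab_frame('wrist');cv2.imwrite('pics/w16.png',im[:,:,::-1]);meas(im,s);crop(im,180,130,200,120,4,'pics/w16c.png')
im=grab_frame('side');crop(im,180,100,200,200,3,'pics/s16c.png')
im=grab_frame('scene');cv2.imwrite('pics/sc16.png',im[:,:,::-1])
E
```

```text
time_s: 10.78
ee_pos: [591.5, 19.1, 179.2]
ee_rot: [127.2, 89.8, -10.9]
force: [0.5, 0.8, 0.6]
gripper_width: 36.4
time_s: 11.2
ee_pos: [594.4, 19.1, 277.1]
ee_rot: [136.5, 89.0, -1.6]
force: [0.8, -0.6, 0.8]
gripper_width: 36.7
time_s: 11.37
ee_pos: [591.1, 18.9, 269.6]
ee_rot: [126.2, 89.8, -11.9]
force: [0.5, 0.1, -0.8]
gripper_width: 36.5
[64.62298263  1.35474301] 269.5788120148858 36.452973628520006 [ 0.53876543  0.12062963 -0.78927904] [0.00420014 0.01332614 0.0377977 ]
mark [263 182  39  20 597] [282.4 190.6] jig [74.2 -0. ]
pointer [280 160   5  22 106] [282.  170.1] jig [94.8  0.4]
pointer [303 191   3  11  16] [303.8 195.5] jig [ 70.8 -20.1]
```

View pics/w16c.png

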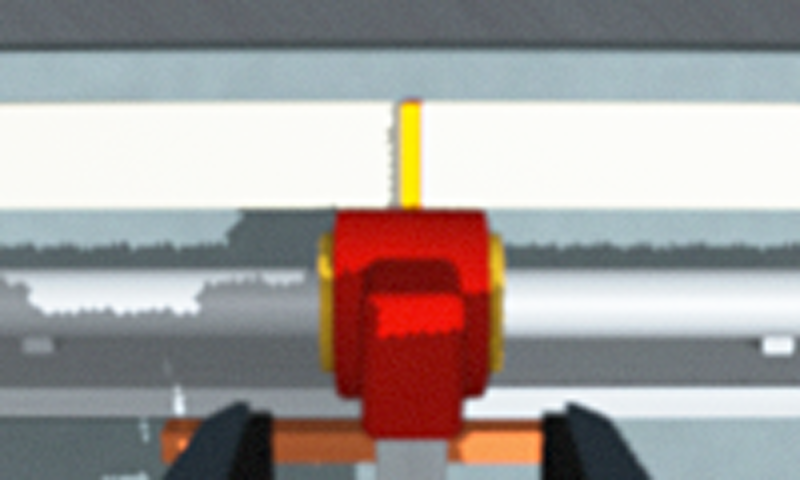

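View pics/s16c.png

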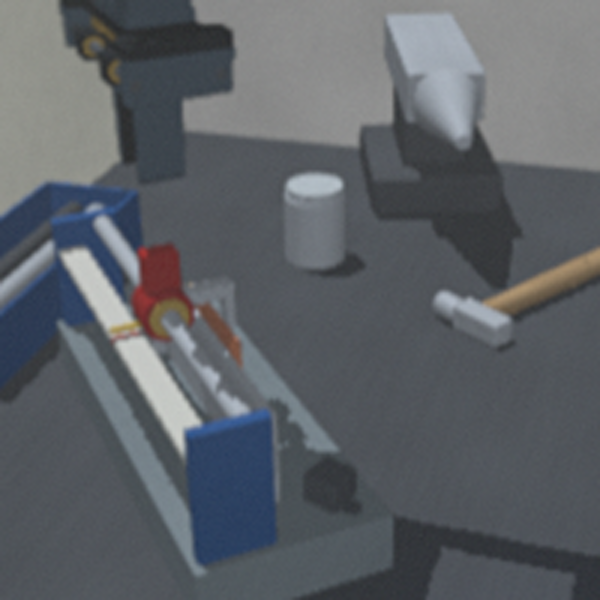

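View pics/sc16.png

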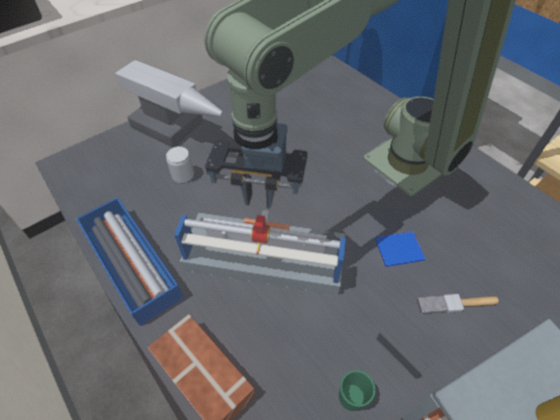

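```bash
python3 - <<'E'
from meas import *
u=lambda x,y:(180+x/3-.33,100+y/3-.33)
print('mark side',tj(onz(D,u(126,337),132)),'ptr side',tj(onz(D,u(123,329),138)))
Wc=cam('wrist',state()); f=lambda x,y:(180+x/4-.4,130+y/4-.4)
print('plate top -x/+x edges',[tj(onz(Wc,f(*p),140)).round(1) for p in [(200,421),(200,460),(162,440),(300,421),(300,462)]],'fence top far',tj(onz(Wc,f(600,390),130)).round(1),tj(onz(Wc,f(600,417),130)).round(1))
s=state();print(s['qvel'].round(2),s['time_s'])
E
```

```text
mark side [96.9028563   3.10404958] ptr side [9.79031538e+01 7.99261391e-02]
plate top -x/+x edges [array([32.4, 51.2]), array([22.3, 51.7]), array([27.5, 60.7]), array([32.4, 27.1]), array([21.8, 27.4])] fence top far [ 36.7 -46.3] [ 29.7 -46.6]
[ 0.01  0.13 -0.26 -0.    0.05  0.04] 11.5167
```

```bash
python3 -c "
from workcell import *
print(job_done())"
```

```text
the job is handed in; nothing more can be done
None
```

The plate now stands upright against the fence and the red keeper's pointer is on the mark. I handed the job in at about 11.5 s of the 54 s allowed; no verdict was reported.

**What I did**
- **Plate:** I lifted it by its overhanging near edge on two partly open fingers and tipped it up about its far edge. I then pressed it against the fence with about 23 N and backed away.
- **Keeper:** I gripped the red lug and slid it about 131 mm along the bar to the mark. I then let go and raised the gripper about 90 mm clear.

**Last checks**
- **Pointer:** In the wrist picture from straight above, the pointer covers the mark to within about 0.5 mm. After I let go it read jig y 0.4 mm, against about 0 mm for the mark.
- **Plate:** In the wrist picture its top edge spans about jig x 22 to 32 mm, as expected for a plate flat on the fence. Its +y end shows the plate's middle at about y 5 mm, and the keeper's arm reaches over it.
- **Contact and bystanders:** The force reading was near zero with the gripper clear. The bystanders looked unmoved in the scene and side pictures, but I did not measure them.

**One check disagreed:** the coarse side view put the mark about 3 mm from the pointer. There the pointer and its shadow partly hide the mark, and the same view already read the mark 1 to 2 mm off at the start. I went with the wrist picture.

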